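Set the washed glue tools out to dry and start the blower

TASK

Set the washed glue tools out to dry: stand every spatula handle down in the pot of its own colour, leaning against the rim on the side where the wide part of the drip tray lies, so that the blade hangs over the tray, and stand the aluminium carriers on end, side by side on the drying rack, leaning back against its rail. Once all of them are in place, turn the blower's rotary switch fully on. Leave the mouse, the syringe stand and the jar where they are.

Things in the scene. Friction and masses are not known exactly. Their poses are not given: they have to be found in the camera images.
- spatula_red: adhesive spatula, 200 mm long, 70 g: a red plastic handle 145 mm long, 20 wide and 14 thick, then a bare steel blade 55 mm long, 24 wide, 3 thick. Origin on its long axis midway (100 mm from either end, on the handle; the centre of mass lies about 14 mm from it towards the handle's end), mid-thickness; x along it towards the blade, y across the width. It starts lying flat on the bench.
- spatula_red_tip (a point): centre of the blade's free end of the red spatula
- spatula_yellow: adhesive spatula, 200 mm long, 70 g: a yellow plastic handle 145 mm long, 20 wide and 14 thick, then a bare steel blade 55 mm long, 24 wide, 3 thick. Origin on its long axis midway (100 mm from either end, on the handle; the centre of mass lies about 14 mm from it towards the handle's end), mid-thickness; x along it towards the blade, y across the width. It starts lying flat on the bench.
- spatula_yellow_tip (a point): centre of the blade's free end of the yellow spatula
- spatula_blue: adhesive spatula, 200 mm long, 70 g: a blue plastic handle 145 mm long, 20 wide and 14 thick, then a bare steel blade 55 mm long, 24 wide, 3 thick. Origin on its long axis midway (100 mm from either end, on the handle; the centre of mass lies about 14 mm from it towards the handle's end), mid-thickness; x along it towards the blade, y across the width. It starts lying flat on the bench.
- spatula_blue_tip (a point): centre of the blade's free end of the blue spatula
- pot_red: round red plastic pot fixed in the drip tray, 92 mm tall, 80 mm outside diameter, 74 inside, inner floor 4 mm above its underside. Origin at the centre of its underside (4 mm above the bench), z up, x pointing to the side where the wide part of the drip tray lies (away from the robot): the side of the rim to lean against
- pot_yellow: round yellow plastic pot fixed in the drip tray, 92 mm tall, 80 mm outside diameter, 74 inside, inner floor 4 mm above its underside. Origin at the centre of its underside (4 mm above the bench), z up, x pointing to the side where the wide part of the drip tray lies (away from the robot): the side of the rim to lean against
- pot_blue: round blue plastic pot fixed in the drip tray, 92 mm tall, 80 mm outside diameter, 74 inside, inner floor 4 mm above its underside. Origin at the centre of its underside (4 mm above the bench), z up, x pointing to the side where the wide part of the drip tray lies (away from the robot): the side of the rim to lean against
- drip_tray: steel drip tray fixed on the bench, 160 mm (x) by 270 mm (y), lip 6 mm high, floor 4 mm; the three pots stand in a row 86 mm apart along its y axis, 35 mm from its middle towards the robot, in any colour order; the rest of the tray is open behind them. Origin at the centre of its underside; x points away from the robot, across the row, z up
- rack: white drying rack fixed on the bench: a tray 150 mm (x) by 270 mm (y), lip 6 mm high, floor 4 mm thick, with two posts at its far side and a 10 mm round rail between them along y. Origin at the centre of the underside; x points away from the robot towards the rail, z up; posts 12 mm thick and 130 mm high with their knobs, at x = 50 mm, y = -125 and 125 mm
- rack_rail (a point): middle of the rail's axis, 115 mm above the bench, 50 mm beyond the rack's middle; carriers stand on the tray floor on the robot's side of it and lean back on it
- carrier_1: flat aluminium carrier plate with three shallow bays, 170 by 62 by 8 mm, 170 g. Origin at its very centre; x along its length, y along its 62 mm width, z through its thickness. It starts lying flat on the bench; either end may go down
- carrier_2: flat aluminium carrier plate with three shallow bays, 170 by 62 by 8 mm, 170 g. Origin at its very centre; x along its length, y along its 62 mm width, z through its thickness. It starts lying flat on the bench; either end may go down
- control_box: blue control box of the drying blower, fixed on the bench, 110 (x) by 80 (y) by 45 mm high, with a rotary switch on its top. Origin at the centre of its underside
- blower_switch (a joint): rotary switch of the blower, rad: 0 = off (its yellow bar grip, 46 mm long, 14 mm thick and 32 mm tall, lies along the box's x axis), turns clockwise seen from above to a stop at 1.57 = on; it stays where it is left (about 0.04 N m of friction)
- blower_switch_grip (a point): on the switch's turning axis, at the height where its bar is best gripped: 82 mm above the bench, 7 mm below the top of the bar
- syringe_stand: black block 70 by 70 by 30 mm with an upright black syringe barrel with green cap in it, 124 mm tall in all; origin at the centre of its underside. To be left alone
- mouse: black computer mouse 105 by 62 by 32 mm, origin at the centre of its underside. To be left alone
- adhesive_jar: amber jar with white cap, 64 mm diameter, 85 mm tall, origin at the centre of its underside. To be left alone
Not all that is in view belongs to the job. Of the things that look like the spatula_blue, take the one that is farthest to the robot's left at the start. What is shaped like the carrier_2 but brown is not meant.

How it is judged:
On the way, in this order (a step that is already met when the one before it is completed fails the run):
1. every spatula that is present leans in its pot and every carrier present leans on the rail (x of spatula_red in the frame of pot_red between -0.005 and 0.05 m and y of spatula_red in the frame of pot_red between -0.033 and 0.033 m and z of spatula_red in the frame of pot_red below 0.11 m and x of spatula_red_tip in the frame of pot_red above 0.045 m and y of spatula_red_tip in the frame of pot_red between -0.055 and 0.055 m and angle between spatula_red's own x axis and vertical between 0.25 and 0.85 rad and linear speed of each of spatula_red, spatula_yellow, spatula_blue, carrier_1, carrier_2 below 0.03 m/s and x of spatula_yellow in the frame of pot_yellow between -0.005 and 0.05 m and y of spatula_yellow in the frame of pot_yellow between -0.033 and 0.033 m and z of spatula_yellow in the frame of pot_yellow below 0.11 m and x of spatula_yellow_tip in the frame of pot_yellow above 0.045 m and y of spatula_yellow_tip in the frame of pot_yellow between -0.055 and 0.055 m and angle between spatula_yellow's own x axis and vertical between 0.25 and 0.85 rad and x of spatula_blue in the frame of pot_blue between -0.005 and 0.05 m and y of spatula_blue in the frame of pot_blue between -0.033 and 0.033 m and z of spatula_blue in the frame of pot_blue below 0.11 m and x of spatula_blue_tip in the frame of pot_blue above 0.045 m and y of spatula_blue_tip in the frame of pot_blue between -0.055 and 0.055 m and angle between spatula_blue's own x axis and vertical between 0.25 and 0.85 rad and x of carrier_1 in the frame of rack between -0.04 and 0.047 m and y of carrier_1 in the frame of rack between -0.105 and 0.105 m and z of carrier_1 in the frame of rack between 0.055 and 0.095 m and (angle between carrier_1's own x axis and vertical between 0.15 and 0.85 rad or angle between carrier_1's own x axis and vertical between 2.2916 and 2.9916 rad) and x of carrier_2 in the frame of rack between -0.04 and 0.047 m and y of carrier_2 in the frame of rack between -0.105 and 0.105 m and z of carrier_2 in the frame of rack between 0.055 and 0.095 m and (angle between carrier_2's own x axis and vertical between 0.15 and 0.85 rad or angle between carrier_2's own x axis and vertical between 2.2916 and 2.9916 rad) and distance between carrier_1 and carrier_2 above 0.061 m), for 0.2 s.
2. then the blower is switched on (value of joint blower_switch above 1.3 rad), for 0.2 s.
At the end, for the whole second after the job is handed in: Each spatula present stands handle down in its own colour's pot, 0.25-0.85 rad off vertical, tip over 45 mm towards the wide tray side, within 55 mm sideways; each carrier stands on the rack leaning on the rail, 0.15-0.85 rad off vertical, centres over 61 mm apart; all at rest; switch above 1.3 rad (all of step 1 and value of joint blower_switch above 1.3 rad); the robot touches nothing.
It fails at once if the syringe stand is moved more than 30 mm or tipped (distance of syringe_stand from where it was at the start of the episode above 0.03 m or angle between syringe_stand's own z axis and vertical above 0.5 rad).
It fails at once if the mouse is moved more than 30 mm or tipped (distance of mouse from where it was at the start of the episode above 0.03 m or angle between mouse's own z axis and vertical above 0.5 rad).
It fails at once if the adhesive jar is moved more than 30 mm or tipped (distance of adhesive_jar from where it was at the start of the episode above 0.03 m or angle between adhesive_jar's own z axis and vertical above 0.5 rad).
Of spatula_red, spatula_yellow, spatula_blue, carrier_1, carrier_2 only 4 to 5 are there at a start; the rules pass over those that are not, and their reading is None.
At some moment in a run one of spatula_red, spatula_yellow, spatula_blue may be knocked a few centimetres aside while the robot is not near it.
It also fails if it takes over 210 s, if anything falls off the work surface, if the arm or the gripper's body presses on something with over 40 N, if the wrist force passes 120 N, or if a joint passes its speed limit or range.

ROBOT

A 7-joint arm with a two-finger parallel gripper is mounted at the origin on the work surface. World frame = base frame: x ahead of the robot, y to its left, z up, the work surface at z = 0. Lengths are in m, angles in rad, forces in N, time in s.
With the tool pointing down it reaches from about 0.35 to 0.9 m from the base axis. Payload 19.9 kg.
Tool frame: the origin (TCP) lies between the finger pads; the fingertips stand 19 mm ahead of it and the grasp point (between the pads) is the TCP; z points along the fingers, y is the direction in which the jaws open and shut (so a half turn about z gives the same grasp; the last joint's range is limited). The gripper opens to 94 mm and grips with 3 to 60 N. Pads are 16 mm wide; open, the fingers measure 119 mm over their backs; the gripper's body (75 mm by 177 mm) begins 78 mm behind the grasp point.
Start: joints at [-0.042, 0.417, -0.01, 1.614, 0.005, 1.111, -0.053], TCP at [0.625, 0, 0.224] pointing down, gripper open.
Joint ranges: [-2.81, 2.81], [-0.39, 2.02], [-1.27, 1.25], [0.06, 2.57], [-1.19, 4.33], [0.19, 2], [-2.82, 2.82]. Speed limits (rad/s): [1.89, 1.89, 2.39, 2.39, 3.01, 3.01, 3.01].

INTERFACE

Orientations are given as a 3x3 rotation matrix whose columns are the frame's x, y, z axes.
In Python, from rig import robot gives the robot as it stands. Calls block until the motion is done:
- robot.move_ptp(position, orientation): joint-space move of the TCP to a pose.
- robot.move_linear(position, velocity=0.15, frame=None, threshold=None): straight line of the TCP; frame=None keeps the orientation; velocity is the mean speed in m/s. With threshold (N) it stops when the force on the tool has changed by that much, and returns True; else False.
- robot.goto_joints(angles): joint-space move.
- robot.gripper_to(opening): finger opening in m; the grip force is fixed at half the most; returns when the fingers have stopped.
- robot.pause(seconds).
- robot.ik(position, orientation): joint angles nearest the present ones, or None.
- robot.get_state(): the state.
- robot.grab_frame(name): name is "scene" or "side" or "wrist"; returns the picture (420x560x3 uint8, red, green, blue); there is no depth.
- robot.camera_info(name): a dict with "fx", "fy", "cx", "cy" (pixels), "rvec" (rotation vector, rad) and "tvec" (3), from world to camera coordinates, as OpenCV has them. Camera axes: x right, y down, z forward; pixel columns grow to the right and rows downward; lengths in m; the calibration is good to about 2 mm. A picture is of the moment at which its call begins: read the wrist's pose just before it. camera_info takes no time and is no camera call; for the wrist camera it gives the pose at the moment of the call.
A pose or a line that the arm cannot do raises robot.PlanningError and nothing moves.
- robot.sign_off(): hands the job in, once; it reports no verdict.
The state is a dict: "time": time; "qpos": joint angles; "joint_vel": joint speeds; "effort": joint torques, N m; "ee_pos": TCP position; "tool_rot": TCP orientation; "force": force on the tool from outside, world axes, zero at the start; "moment": the same for the moment, N m; "opening": finger opening in m.
Only numpy, scipy, OpenCV 4.12 (cv2) and the standard library are available. Lean on these libraries where they do the work, as an engineer would, in place of code of your own. Each camera call takes 0.05 s, during which the arm holds its last target. There are 200 camera calls.

## Working session

There is one attempt and no reset: what is moved stays moved. The work goes in short steps, each a Python script; the robot and the scene stay as the last script left them, time stands still between calls to the robot, and variables do not carry over. Pictures are saved under pics/ and viewed, about 12 in all and at most 16, crops included, and the job is handed in when it is done.

```bash
ls; mkdir -p pics; python3 - <<'E'
from rig import robot
import cv2,numpy as np
for n in ("scene","side"):
    f=robot.grab_frame(n); cv2.imwrite(f"pics/{n}0.png",f[:,:,::-1])
    c=robot.camera_info(n); print(n,c, (-cv2.Rodrigues(np.array(c["rvec"]))[0].T@np.array(c["tvec"])))
f=robot.grab_frame("wrist"); cv2.imwrite("pics/w0.png",f[:,:,::-1]); print(robot.camera_info("wrist")); print(robot.get_state())
E
```

```text
pics
scene {'fx': 443.96760193795683, 'fy': 443.96760193795683, 'cx': 285.15537197247903, 'cy': 206.5408956640583, 'rvec': array([ 2.23234324,  0.69864667, -0.31967868]), 'tvec': array([-0.4217424 , -0.11261094,  1.71609204])} [ 1.1217413  -0.84551403  1.07811049]
side {'fx': 479.59426554200485, 'fy': 479.59426554200485, 'cx': 270.4431958579284, 'cy': 203.10961743866125, 'rvec': array([ 0.07691758, -2.80274522,  1.35692859]), 'tvec': array([0.49107674, 0.09553105, 1.6588849 ])} [0.41790311 1.26751286 1.10496597]
{'fx': 296.96637031653245, 'fy': 296.96637031653245, 'cx': 280.97416226433404, 'cy': 204.77220678765562, 'rvec': array([-2.84891972e+00, -8.36453385e-04,  2.79793463e-03]), 'tvec': array([-0.62392421, -0.03071813,  0.39495605])}
{'time': 0.15, 'qpos': array([-0.04150126,  0.41781431, -0.01030643,  1.61401703,  0.00470504,
        1.11071384, -0.05296962]), 'joint_vel': array([ 0.00134231, -0.00137024, -0.00214115, -0.00014468,  0.00036602,
        0.00121687,  0.00096104]), 'effort': array([ 7.99236568e-04, -8.51532197e+01,  6.39362633e-01, -4.26137459e+01,
       -4.88919730e-02,  1.71691604e-02,  1.51774425e-04]), 'ee_pos': array([ 6.24731191e-01, -5.85232664e-06,  2.23990978e-01]), 'tool_rot': array([[-4.46291763e-05,  9.99999571e-01, -9.25494109e-04],
       [ 9.99999996e-01,  4.45541519e-05, -8.10845185e-05],
       [-8.10432491e-05, -9.25497724e-04, -9.99999568e-01]]), 'force': array([-0.51593071,  0.53152476,  0.54068206]), 'moment': array([ 0.03051627, -0.00738477,  0.00492903]), 'opening': 0.0938849333061949}
```

View pics/scene0.png

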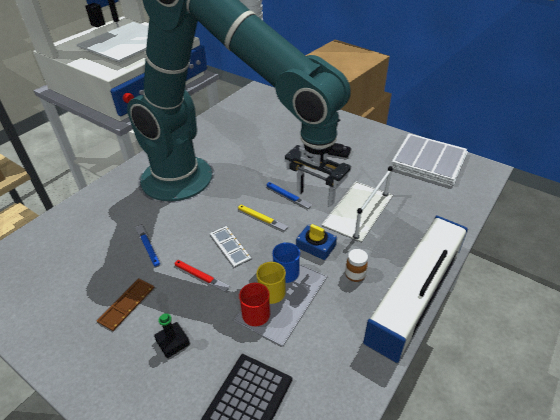

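View pics/side0.png

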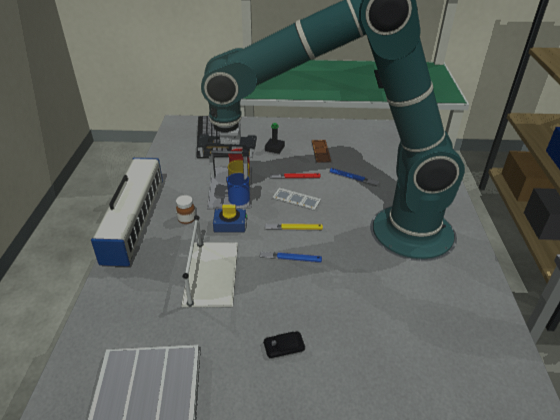

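The scene shows three pots at about (257,305), (270,285) and (286,262), with red and yellow spatulas. There are two blue spatulas; the job's one, farthest left, is at (288,194). There is only one aluminium carrier (230,245), plus a brown decoy. The side view agrees, and the mouse is at (284,345).

View pics/w0.png

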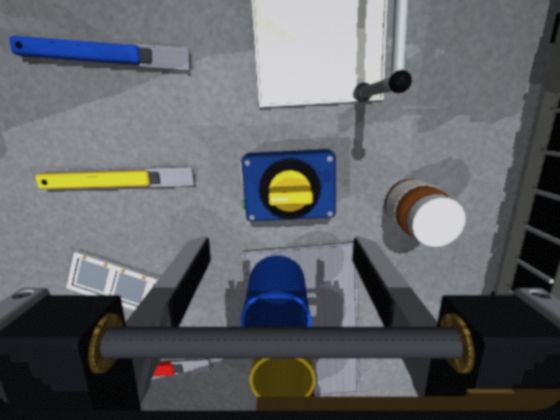

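```bash
cat > h.py <<'E'
import numpy as np, cv2
from rig import robot
def cam(n):
    c=robot.camera_info(n); R=cv2.Rodrigues(np.array(c["rvec"]))[0]; return c,R,np.array(c["tvec"])
def cast(C,px,z):
    c,R,t=C; px=np.atleast_2d(px).astype(float)
    d=np.c_[(px[:,0]-c["cx"])/c["fx"],(px[:,1]-c["cy"])/c["fy"],np.ones(len(px))]@R
    o=-R.T@t; return o+d*((z-o[2])/d[:,2])[:,None]
def proj(C,P):
    c,R,t=C; q=np.atleast_2d(P)@R.T+t
    return np.c_[q[:,0]/q[:,2]*c["fx"]+c["cx"],q[:,1]/q[:,2]*c["fy"]+c["cy"]]
HSV={"red":[((0,150,60),(6,255,255)),((174,150,60),(180,255,255))],"yellow":[((22,150,60),(34,255,255))],"blue":[((100,150,50),(122,255,255))]}
def mask(img,col):
    h=cv2.cvtColor(img,cv2.COLOR_RGB2HSV); m=0
    for a,b in HSV[col]: m=m|cv2.inRange(h,a,b)
    return m
def blobs(m,amin=60):
    cs,_=cv2.findContours(m,cv2.RETR_EXTERNAL,cv2.CHAIN_APPROX_NONE)
    return sorted([c[:,0,:] for c in cs if cv2.contourArea(c)>amin],key=lambda c:-cv2.contourArea(c))
def rect(C,cnt,z):
    P=cast(C,cnt,z)[:,:2]; (c,s,a)=cv2.minAreaRect((P*1000).astype(np.float32))
    if s[0]<s[1]: s=s[::-1]; a+=90
    return np.array(c)/1000,np.array(s)/1000,(a+90)%180-90
E
python3 - <<'E'
from h import *
for n in ("scene","side","wrist"):
    C=cam(n); f=cv2.imread(f"pics/{n[0] if n=='wrist' else n}0.png")[:,:,::-1].copy()
    for col in HSV:
        for b in blobs(mask(f,col)):
            c,s,a=rect(C,b,.012); print(n,col,b.mean(0).round(),c.round(3),s.round(3),round(a,1))
E
```

```text
scene red [255. 304.] [ 0.611 -0.293] [0.146 0.085] -50.8
scene red [193. 271.] [ 0.383 -0.306] [0.141 0.022] 3.6
scene yellow [272. 281.] [ 0.604 -0.204] [0.153 0.083] -54.9
scene yellow [316. 232.] [0.61  0.047] [0.072 0.05 ] -68.8
scene yellow [255. 214.] [0.385 0.002] [0.142 0.025] 1.9
scene blue [437.  64.] [0.073 1.664] [2.169 1.914] -79.2
scene blue [220.  60.] [-0.646  0.851] [1.026 0.343] -25.3
scene blue [303. 251.] [ 0.615 -0.047] [0.241 0.142] 75.5
scene blue [383. 340.] [ 0.964 -0.19 ] [0.118 0.076] -0.2
scene blue [127.  93.] [-0.668  0.323] [0.414 0.158] -46.2
scene blue [149. 250.] [ 0.206 -0.321] [0.153 0.019] -24.3
scene blue [282. 191.] [0.391 0.152] [0.144 0.026] -4.3
scene blue [98.  2.] [-1.891  1.104] [0.199 0.11 ] 5.0
side red [302. 175.] [ 0.385 -0.295] [0.139 0.021] 3.0
side yellow [302. 226.] [0.383 0.012] [0.142 0.026] 3.0
side yellow [229. 211.] [ 0.645 -0.058] [0.078 0.046] -77.8
side yellow [235. 167.] [ 0.655 -0.339] [0.093 0.057] -84.1
side blue [110. 252.] [1.005 0.167] [0.178 0.094] -59.8
side blue [238. 188.] [ 0.63  -0.197] [0.194 0.083] -84.7
side blue [299. 257.] [0.391 0.161] [0.142 0.024] -4.5
side blue [228. 218.] [ 0.641 -0.028] [0.106 0.077] 5.7
side blue [347. 174.] [ 0.207 -0.314] [0.142 0.026] -24.4
wrist red [164. 369.] [ 0.437 -0.298] [0.033 0.026] 0.1
wrist yellow [282. 377.] [ 0.626 -0.316] [0.103 0.079] 0.2
wrist yellow [ 93. 179.] [0.382 0.006] [0.144 0.02 ] 1.9
wrist yellow [290. 191.] [ 0.636 -0.009] [0.059 0.056] 0.1
wrist blue [276. 298.] [ 0.617 -0.16 ] [0.117 0.105] 89.1
wrist blue [289. 184.] [ 0.634 -0.003] [0.117 0.088] 3.0
wrist blue [75. 50.] [0.389 0.156] [0.145 0.02 ] -4.1
```

The wrist view shows the blue spatula (75,50), the yellow one (93,179), the control box (290,185) with its grip bar at (290,195), and the rack's near corner at (260,105). Next I'll check tilted reachability and take a higher overview.

```bash
cat >> h.py <<'E'
from scipy.spatial.transform import Rotation as Ro
def ori(yaw,tilt=0,flip=False):
    """tool down turned by yaw; then tilted so that the object's +x goes up by tilt (rad)"""
    R=np.diag([1.,-1,-1]); 
    if flip: R=R@np.diag([-1,-1,1])
    return Ro.from_euler('z',yaw).as_matrix()@Ro.from_euler('y',-tilt).as_matrix()@R
def shot(n,name):
    C=cam(n); f=robot.grab_frame(n); cv2.imwrite(f"pics/{name}.png",f[:,:,::-1]); return C,f
E
python3 - <<'E'
from h import *
for p in [(.62,-.3,.12),(.62,-.14,.12),(.62,-.14,.3),(.65,.2,.1),(.65,.25,.1),(.44,-.3,.022),(.44,.15,.022),(.44,0,.2)]:
    for fl in (0,1):
        print(p,fl,[ (lambda q: None if q is None else q.round(2)[[1,3,5,6]].tolist())(robot.ik(np.array(p),ori(0,t,fl))) for t in (0,.9,1.15)])
robot.move_ptp(np.array([.5,-.02,.42]),ori(0))
import pickle
C,f=shot("wrist","w1"); pickle.dump((C,f),open("w1.pkl","wb"))
print(robot.get_state()["ee_pos"],-C[1].T@C[2])
E
```

```text
(0.62, -0.3, 0.12) 0 [[0.66, 1.53, 1.0, -0.98], [0.64, 2.09, 0.23, 1.57], [1.03, 2.16, 0.4, 2.41]]
(0.62, -0.3, 0.12) 1 [[0.64, 1.52, 1.0, 1.86], [0.64, 2.09, 0.23, -1.57], [1.03, 2.16, 0.4, -0.73]]
(0.62, -0.14, 0.12) 0 [[0.56, 1.68, 0.93, -1.23], [0.73, 2.27, 0.47, 2.65], [0.96, 2.35, 0.78, 2.51]]
(0.62, -0.14, 0.12) 1 [[0.56, 1.67, 0.94, 1.61], [0.73, 2.27, 0.47, -0.49], [0.96, 2.35, 0.78, -0.64]]
(0.62, -0.14, 0.3) 0 [[0.39, 1.5, 1.27, -1.29], None, [0.24, 2.3, 0.4, 1.54]]
(0.62, -0.14, 0.3) 1 [[0.39, 1.49, 1.28, 1.67], None, [0.24, 2.3, 0.4, -1.6]]
(0.65, 0.2, 0.1) 0 [[0.65, 1.57, 0.94, -1.78], [0.56, 2.17, 0.69, 2.18], [0.69, 2.25, 1.08, 1.93]]
(0.65, 0.2, 0.1) 1 [[0.67, 1.55, 0.97, 1.04], [0.54, 2.19, 0.5, -1.29], [0.66, 2.26, 0.94, -1.46]]
(0.65, 0.25, 0.1) 0 [[0.68, 1.52, 0.96, -1.85], [0.55, 2.13, 0.58, 2.07], [0.68, 2.19, 1.02, 1.88]]
(0.65, 0.25, 0.1) 1 [[0.69, 1.5, 0.99, 0.97], [0.59, 2.14, 0.42, -1.35], [0.7, 2.2, 0.84, -1.53]]
(0.44, -0.3, 0.022) 0 [[0.57, 1.99, 0.63, -0.77], [0.93, 2.35, 0.32, 2.34], [1.29, 2.4, 1.94, 1.11]]
(0.44, -0.3, 0.022) 1 [[0.55, 1.97, 0.63, 1.97], [1.1, 2.35, 0.27, -0.07], [1.43, 2.35, 0.28, -0.11]]
(0.44, 0.15, 0.022) 0 [[0.46, 2.15, 0.54, -1.82], None, None]
(0.44, 0.15, 0.022) 1 [[0.48, 2.13, 0.57, 0.93], None, None]
(0.44, 0, 0.2) 0 [[0.11, 2.08, 0.95, -1.61], None, None]
(0.44, 0, 0.2) 1 [[0.12, 2.07, 0.95, 1.46], None, None]
[ 0.50011217 -0.01989177  0.41945236] [ 0.58441983 -0.01946893  0.58128184]
```

View pics/w1.png

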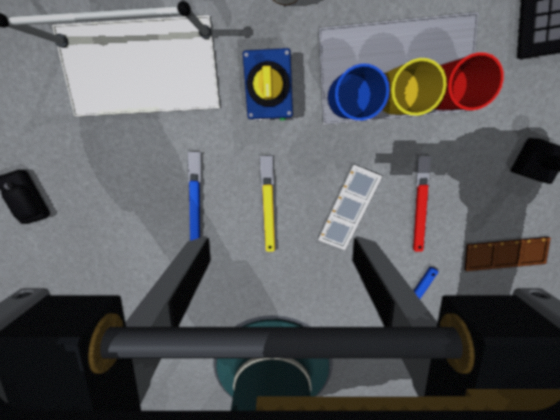

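```bash
python3 - <<'E'
from h import *
import pickle
C,f=pickle.load(open("w1.pkl","rb"))
for col in HSV:
    for b in blobs(mask(f,col)):
        c,s,a=rect(C,b,.012); m=b.mean(0)
        print(col,m.round(),c.round(3),s.round(3),round(a,1),end=' ')
        if m[1]<125 and m[0]>320:
            P=cast(C,b,.096); print("pot",[(P[:,0].min()+P[:,0].max())/2,P[:,1].min()+.04],np.ptp(P[:,0]),end='')
        if 240<m[0]<300 and m[1]<125:
            print("box",rect(C,b,.045 if col=='blue' else .089),end='')
        print()
print("rack",cast(C,[(75,115),(219,107),(210,17),(54,22)],.006)[:,:2].round(3).tolist())
print("rail",cast(C,[(5,18),(185,10)],.12)[:,:2].round(3).tolist())
print("tray",cast(C,[(320,30),(474,15),(322,122)],.006)[:,:2].round(3).tolist())
h=cv2.cvtColor(f,cv2.COLOR_RGB2HSV); g=cv2.cvtColor(f,cv2.COLOR_RGB2GRAY)
m=np.zeros_like(g); m[160:255,312:390]=g[160:255,312:390]; print(np.percentile(g[160:255,312:390],[20,50,80,95]))
b=blobs((m>165).astype(np.uint8)*255)[:2]
for x in b: print("carrier",len(x),rect(C,x,.008))
cv2.imwrite("pics/w1b.png",cv2.resize(f[:130,:,::-1],None,fx=1.42,fy=1.42*1.5))
# reach
a=-.35
def q(p,o):
    r=robot.ik(np.array(p),o); return None if r is None else r.round(2).tolist()
for nm,p,t in [("pick",(.44,.15,.025),a),("lift",(.44,.15,.2),a),("red",(.61,-.34,.13),a+1.07),("redup",(.61,-.34,.25),a+1.07),("blue",(.61,-.17,.13),a+1.07),("blueup",(.61,-.17,.25),a+1.07),("car",(.66,.25,.1),a+1.15),("carup",(.66,.25,.16),a+1.15),("carback",(.6,.25,.16),a+1.15)]:
    for fl in (0,1): print(nm,fl,q(p,ori(0,t,fl)))
E
```

```text
red [469.  83.] [ 0.641 -0.358] [0.11  0.093] -88.2 pot [np.float64(0.6329440129860822), np.float64(-0.31490800816587927)] 0.07885436147085534
red [420. 217.] [ 0.383 -0.302] [0.141 0.021] 3.7 
yellow [414.  88.] [ 0.632 -0.262] [0.104 0.093] -82.4 pot [np.float64(0.625043813143921), np.float64(-0.23060440351728337)] 0.07821759084110558
yellow [267.  83.] [0.638 0.005] [0.054 0.054] 46.2 box (array([0.63054303, 0.00162403]), array([0.04708383, 0.04654469]), 46.24422836303711)
yellow [269. 217.] [0.383 0.005] [0.142 0.019] 1.8 
blue [268.  83.] [0.636 0.004] [0.114 0.081] 2.7 box (array([0.6328606 , 0.00235665]), array([0.1069768 , 0.07659971]), 2.69793963432312)
blue [360.  93.] [ 0.624 -0.158] [0.108 0.093] -89.9 pot [np.float64(0.6177431197950007), np.float64(-0.14401311078502274)] 0.07893193658708353
blue [194. 210.] [0.399 0.155] [0.124 0.02 ] -4.5 
blue [425. 282.] [ 0.236 -0.333] [0.075 0.023] -24.3 
rack [[0.583, 0.362], [0.598, 0.095], [0.743, 0.101], [0.735, 0.368]]
rail [[0.71, 0.357], [0.72, 0.111]]
tray [[0.724, -0.086], [0.747, -0.347], [0.572, -0.096]]
[129. 136. 160. 1
[... 332 characters left out ...]
0.45, 1.97, -1.11, 0.23, 0.14]
red 1 [1.52, 0.87, -1.2, 1.96, 1.22, 0.34, 1.22]
redup 0 [0.37, 0.31, 0.33, 1.92, -1.09, 0.58, -0.08]
redup 1 [1.47, 0.51, -1.05, 1.88, 0.12, 0.36, 2.09]
blue 0 [0.34, 0.36, -0.01, 2.2, 4.25, 0.24, 0.73]
blue 1 [1.21, 0.61, -1.07, 2.17, 1.88, 0.26, 0.2]
blueup 0 [0.22, 0.15, 0.12, 2.12, -0.91, 0.3, -0.44]
blueup 1 [1.26, 0.28, -1.05, 2.09, 0.17, 0.21, 1.73]
car 0 [-1.01, 0.6, 0.52, 2.07, 2.21, 0.22, 1.88]
car 1 [-0.28, 0.56, -0.37, 2.05, 1.9, 0.59, -0.69]
carup 0 [-1.02, 0.48, 0.53, 2.06, 1.64, 0.2, 2.52]
carup 1 [-0.87, 0.45, 0.35, 2.05, 1.64, 0.27, -0.58]
carback 0 [-1.11, 0.4, 0.53, 2.18, 1.71, 0.28, 2.41]
carback 1 [-0.8, 0.36, 0.17, 2.17, 1.69, 0.4, -0.65]
```

```bash
cat >> h.py <<'E'
POT={"red":(.633,-.3149),"yellow":(.6252,-.2302),"blue":(.6177,-.144)}; PYAW=np.radians(5.1)
RACK=np.array([.665,.231,0]); RYAW=np.radians(2.7)
def lin(p,o=None,v=.15,th=None):
    try: return robot.move_linear(np.array(p),velocity=v,frame=o,threshold=th)
    except robot.PlanningError as e:
        print("linear refused -> ptp",np.round(p,3),e)
        robot.move_ptp(np.array(p),robot.get_state()["tool_rot"] if o is None else o)
def spat_goal(col,th=.5,foot=-.025,dy=0.):
    Rz=Ro.from_euler('z',PYAW).as_matrix(); R=Rz@Ro.from_euler('y',-(np.pi/2-th)).as_matrix()
    F=np.array([foot,dy,.008+.007*np.sin(th)+.001]); return R,np.r_[POT[col],0]+Rz@F+R@[.1,0,0]
def car_goal(th=.26,xf=.006,y=0.):
    Rz=Ro.from_euler('z',RYAW).as_matrix(); R=Rz@Ro.from_euler('y',-(np.pi/2-th)).as_matrix()
    F=np.array([xf,y,.004+.004*np.sin(th)+.001]); return R,RACK+Rz@F+R@[.085,0,0]
def grasp(c,yaw,zc,gx,a):
    """object centre c (xy), height zc; grip gx along its x; returns object pose, tool pose"""
    Ro_=Ro.from_euler('z',yaw).as_matrix(); po=np.array([c[0],c[1],zc]); Rt=ori(yaw,a)
    drop=.019*np.cos(a)+.008*abs(np.sin(a))+.0015; g=po+Ro_@[gx,0,0]
    pt=g-Rt[:,2]*((drop-zc)/np.cos(a)); return Ro_,po,Rt,pt
def transfer(Roo,po,Rt,pt,Rg,pg):
    return Rg@Roo.T@Rt, pg+Rg@Roo.T@(pt-po)
E
python3 - <<'E'
from h import *
def q(p,o):
    r=robot.ik(p,o); return None if r is None else r.round(2).tolist()
Z=np.array([0,0,1])
for a in (-.3,-.45):
  for col,c,yaw in (("blue",(.3885+.0275,.156-.002),-4.2),("yellow",(.383+.0275,.0065),1.8),("red",(.3835+.0275,-.301+.002),3.5)):
    G=grasp(c,np.radians(yaw),.007,.03,a); R,p=transfer(*G,*spat_goal(col))
    print(a,col,G[3].round(3),q(G[3],G[2]),p.round(3),q(p,R),q(p+Z*.12,R))
  G=grasp((.402,-.1575),np.radians(-21.7),.004,.006,a); R,p=transfer(*G,*car_goal())
  print(a,"car",G[3].round(3),q(G[3],G[2]),p.round(3),q(p,R),q(p+Z*.09,R))
E
```

```text
-0.3 blue [0.451 0.151 0.022] [-0.37, 0.6, 0.07, 1.91, -0.19, 0.92, -1.82] [ 0.644 -0.142  0.138] [0.46, 0.4, -0.19, 2.15, 4.16, 0.24, 0.89] [0.43, 0.19, -0.15, 2.07, -1.01, 0.28, -0.29]
-0.3 yellow [0.445 0.008 0.022] [-0.23, 0.58, 0.19, 1.97, -0.14, 0.9, -1.49] [ 0.651 -0.228  0.138] [1.3, 0.74, -1.09, 2.03, 1.52, 0.19, -2.35] [0.49, 0.26, -0.03, 1.98, -1.06, 0.42, -0.13]
-0.3 red [ 0.446 -0.297  0.022] [0.1, 0.72, 0.47, 1.79, -0.18, 0.95, -0.88] [ 0.659 -0.313  0.138] [1.01, 0.58, -0.54, 1.91, -1.07, 0.23, 0.15] [0.41, 0.35, 0.22, 1.86, -1.13, 0.59, -0.01]
-0.3 car [ 0.413 -0.162  0.022] [0.0, 0.61, 0.4, 1.98, -0.29, 0.91, -1.37] [0.678 0.232 0.104] [-1.14, 0.75, 0.71, 2.16, 2.83, 0.49, 1.18] [-1.28, 0.6, 0.9, 2.15, 2.87, 0.31, 1.22]
-0.45 blue [0.453 0.151 0.022] [-0.34, 0.69, 0.07, 1.8, -0.22, 1.09, -1.78] [ 0.645 -0.142  0.14 ] [1.01, 0.55, -0.91, 2.04, 0.99, 0.24, -2.09] [0.04, 0.2, 0.26, 1.98, -0.63, 0.45, -0.71]
-0.45 yellow [0.448 0.008 0.022] [-0.22, 0.67, 0.19, 1.86, -0.14, 1.08, -1.49] [ 0.653 -0.228  0.14 ] [0.55, 0.44, -0.16, 1.96, -0.88, 0.29, -0.27] [0.13, 0.28, 0.34, 1.88, -0.78, 0.57, -0.46]
-0.45 red [ 0.448 -0.297  0.022] [0.08, 0.8, 0.47, 1.69, -0.12, 1.11, -0.95] [ 0.66  -0.312  0.14 ] [0.51, 0.51, 0.05, 1.84, -0.98, 0.46, -0.1] [0.23, 0.38, 0.41, 1.76, -0.87, 0.69, -0.31]
-0.45 car [ 0.416 -0.163  0.022] [0.03, 0.7, 0.39, 1.87, -0.27, 1.09, -1.38] [0.679 0.232 0.107] [-1.1, 0.67, 0.72, 2.1, 2.99, 0.25, 1.11] [-0.82, 0.39, 0.35, 2.06, 1.85, 0.25, 2.45]
```

```bash
cat >> h.py <<'E'
Z=np.array([0,0,1.])
def pick(G,op):
    _,_,Rt,pt=G; robot.gripper_to(op)
    robot.move_ptp(pt+Z*.12,Rt); lin(pt+Z*.02,v=.12)
    hit=lin(pt,v=.04,th=6); print("touch",hit,robot.get_state()["ee_pos"].round(4),pt.round(4))
    if hit: lin(robot.get_state()["ee_pos"]+Z*.001,v=.02)
    robot.gripper_to(0); s=robot.get_state(); print("opening",s["opening"],"t",s["time"])
    return s["ee_pos"],s["tool_rot"]
def put_spat(col,c,yaw,a=-.55):
    G=grasp(c,np.radians(yaw),.007,.03,a); e,_=pick(G,.06)
    G=(G[0],G[1],G[2],np.r_[e])
    R,p=transfer(*G,*spat_goal(col))
    lin(e+Z*.22,v=.25); print(robot.get_state()["opening"])
    lin(p+Z*.12,R,v=.25); print("above",robot.get_state()["ee_pos"].round(3))
    lin(p+Z*.02,v=.15); hit=lin(p-Z*.008,v=.03,th=5)
    s=robot.get_state(); print("floor",hit,s["ee_pos"]-p,s["force"].round(1))
    robot.gripper_to(.045); robot.pause(.3)
    zt=robot.get_state()["tool_rot"][:,2]; e=robot.get_state()["ee_pos"]
    lin(e-zt*.07,v=.12); print("t",robot.get_state()["time"])
E
python3 - <<'E'
from h import *
put_spat("yellow",(.383+.0275,.0065),1.8)
shot("scene","s1"); shot("wrist","w2")
a=cv2.imread("pics/s1.png")[140:380,130:410]; b=cv2.imread("pics/w2.png")
cv2.imwrite("pics/v1.png",np.hstack([cv2.resize(a,(420,360)),cv2.resize(b,(380,285+75))]))
E
```

```text
touch False [0.4496 0.0077 0.0218] [0.4496 0.0077 0.0219]
opening 0.019397636630298015 t 5.75
0.01965903566475171
above [ 0.654 -0.227  0.262]
floor True [ 5.02217120e-04  3.60662604e-05 -1.69908948e-03] [1.9 0.1 3.8]
t 11.525
```

View pics/v1.png

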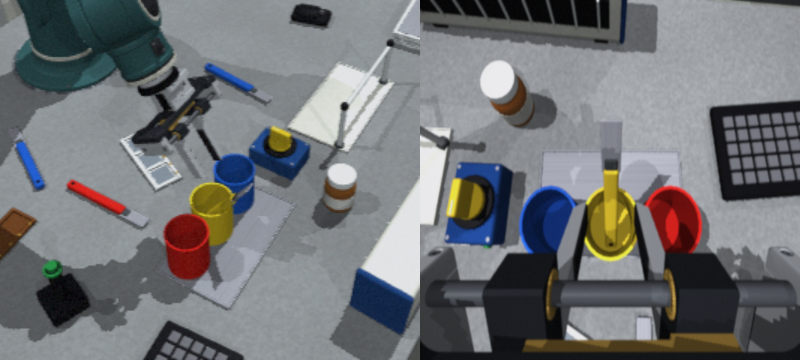

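Yellow stands in its pot, blade over the tray (wrist view ~(610,200)); the other tools look unmoved. Next are red and blue, checking first that neither has moved.

```bash
cat >> h.py <<'E'
def check(col,c0,tol=.006):
    C=cam("scene"); f=robot.grab_frame("scene")
    L=[rect(C,b,.012) for b in blobs(mask(f,col))]; L=[r for r in L if .12<r[1][0]<.165 and r[1][1]<.03]
    L=[r for r in L if np.linalg.norm(r[0]-c0)<.09]; print(col,"scene",[(r[0].round(3),round(r[2],1)) for r in L])
    return bool(L) and np.linalg.norm(L[0][0]-c0)<tol
E
python3 - <<'E'
from h import *
if check("blue",np.array([.391,.152])): put_spat("blue",(.3885+.0275,.156-.002),-4.2)
if check("red",np.array([.383,-.306])): put_spat("red",(.3835+.0275,-.301+.002),3.6)
shot("scene","s2"); shot("wrist","w3")
a=cv2.imread("pics/s2.png")[140:380,130:410]; b=cv2.imread("pics/w3.png")
cv2.imwrite("pics/v2.png",np.hstack([cv2.resize(a,(420,360)),cv2.resize(b,(380,285+75))]))
E
```

```text
blue scene [(array([0.391, 0.152]), -3.9)]
touch False [0.4551 0.1511 0.0218] [0.455  0.1511 0.0219]
opening 0.01972783410430549 t 16.025
0.01984393239289041
above [ 0.646 -0.141  0.262]
floor True [ 4.97208389e-04 -3.12683272e-06 -3.56168642e-03] [2.4 0.  4.3]
t 22.175
red scene [(array([ 0.383, -0.306]), 3.6)]
touch False [ 0.45   -0.2966  0.0218] [ 0.45   -0.2965  0.0219]
opening 0.01939374937988978 t 25.9667
0.019604628912415923
above [ 0.661 -0.312  0.261]
floor True [ 0.0005158   0.00015141 -0.00132188] [1.7 0.9 4.6]
t 31.3583
```

View pics/v2.png

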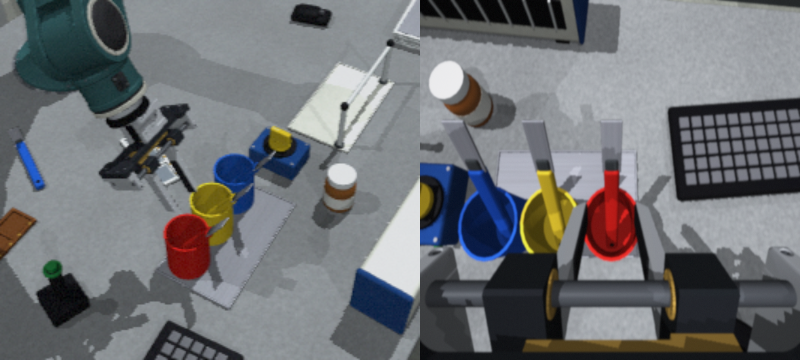

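All three spatulas lean in their own pots (wrist view blades ~(460,145), (535,145), (610,145)). Next is the carrier.

```bash
python3 - <<'E'
from h import *
G=grasp((.402,-.1575),np.radians(-21.7),.004,.006,-.3)
robot.move_ptp(np.array([.45,-.2,.3]),ori(0))
e,_=pick(G,.092)
G=(*G[:3],e); R,p=transfer(*G,*car_goal())
lin(e+Z*.28,v=.2); lin((.47,.22,.30),ori(RYAW,-.3),v=.2); print(robot.get_state()["opening"])
for d in [(-.14,0,.12),(-.1,0,.12),(-.14,0,.08),(-.1,0,.08),(-.06,0,.1),(0,0,.09)]:
    q=robot.ik(p+np.array(d),R); print(d,None if q is None else q.round(2))
print(robot.get_state()["qpos"].round(2),p.round(3))
shot("side","sd1"); shot("scene","s3")
a=cv2.imread("pics/sd1.png")[60:360,100:400]; b=cv2.imread("pics/s3.png")[60:360,130:430]
cv2.imwrite("pics/v3.png",np.hstack([a,b]))
E
```

```text
touch False [ 0.4127 -0.1618  0.022 ] [ 0.4128 -0.1618  0.022 ]
opening 0.061303765887404355 t 36.1833
0.0612088836204214
(-0.14, 0, 0.12) [-1.73  0.34  1.09  2.4   2.21  0.39  1.86]
(-0.1, 0, 0.12) [-1.62  0.43  1.09  2.34  2.45  0.32  1.63]
(-0.14, 0, 0.08) [-1.69  0.53  1.09  2.42  2.59  0.39  1.36]
(-0.1, 0, 0.08) [-1.59  0.6   1.09  2.35  2.81  0.36  1.16]
(-0.06, 0, 0.1) [-1.52  0.58  1.09  2.27  2.91  0.3   1.12]
(0, 0, 0.09) [-1.28  0.6   0.9   2.15  2.87  0.31  1.22]
[-0.73  0.35  0.39  1.6  -0.22  1.51 -1.82] [0.678 0.232 0.104]
```

View pics/v3.png

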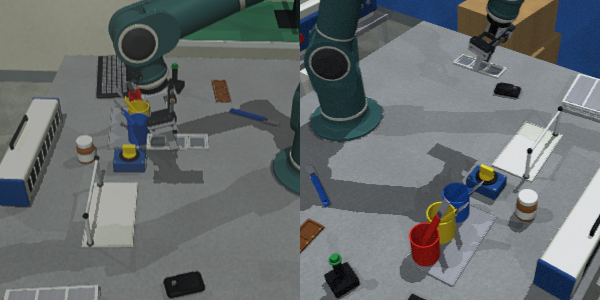

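```bash
python3 - <<'E'
from h import *
G=grasp((.402,-.1575),np.radians(-21.7),.004,.006,-.3)
G=(*G[:3],np.array([.4127,-.1618,.022])); R,p=transfer(*G,*car_goal())
q0=robot.get_state()["qpos"]
robot.move_ptp(p+np.array([-.1,0,.12]),R); s=robot.get_state(); print(s["ee_pos"].round(3),s["qpos"].round(2),s["opening"],s["time"])
shot("side","sd2"); shot("scene","s4")
a=cv2.imread("pics/sd2.png")[60:360,100:400]; b=cv2.imread("pics/s4.png")[60:360,130:430]
cv2.imwrite("pics/v4.png",np.hstack([a,b]))
E
```

```text
[0.579 0.232 0.224] [-1.62  0.43  1.09  2.33  2.45  0.32  1.63] 0.061167180275587166 42.9333
```

View pics/v4.png

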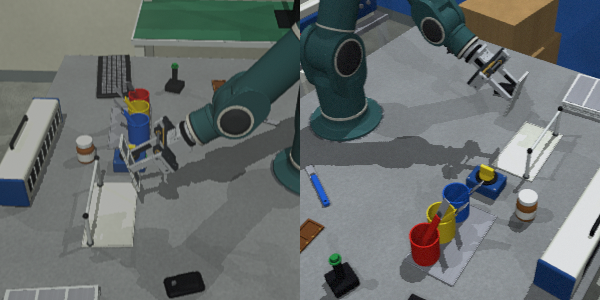

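The carrier is held upright, tilted toward the rail, in front of the rack. Now I'll set it down.

```bash
python3 - <<'E'
from h import *
G=grasp((.402,-.1575),np.radians(-21.7),.004,.006,-.3)
G=(*G[:3],np.array([.4127,-.1618,.022])); R,p=transfer(*G,*car_goal())
lin(p+np.array([-.03,0,.09]),R); lin(p+np.array([-.01,0,.03]),R)
lin(p+Z*.015,R,v=.06); hit=lin(p-Z*.01,R,v=.03,th=5); s=robot.get_state(); print("floor",hit,s["ee_pos"]-p,s["force"].round(1))
e=s["ee_pos"]; x=np.array([np.cos(RYAW),np.sin(RYAW),0])
if hit: lin(e+Z*.001,v=.02)
hit=lin(e+Z*.001+x*.01,v=.02,th=4); s=robot.get_state(); print("rail",hit,s["ee_pos"]-e,s["force"].round(1))
shot("side","sd3")
robot.gripper_to(.08); robot.pause(.4); s=robot.get_state()
lin(s["ee_pos"]-s["tool_rot"][:,2]*.09,v=.1); print(robot.get_state()["time"])
shot("side","sd4"); shot("scene","s5")
a=cv2.imread("pics/sd4.png")[140:340,140:340]; b=cv2.imread("pics/s5.png")[140:340,220:420]
cv2.imwrite("pics/v5.png",cv2.resize(np.hstack([a,b]),None,fx=2,fy=2))
E
```

```text
floor True [ 6.92142568e-04  6.86046051e-05 -2.56123699e-03] [ 0.2 -1.2  5.3]
rail True [0.00514845 0.00030888 0.0006274 ] [-2.6 -0.5  3.9]
47.9917
```

View pics/v5.png

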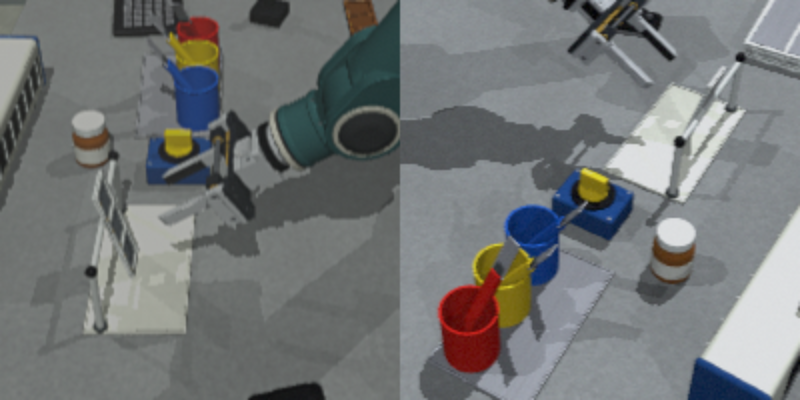

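The carrier leans on the rail. The red spatula looks different from before, perhaps the knock, so I'll look from above.

```bash
python3 - <<'E'
from h import *
import pickle
s=robot.get_state(); lin(s["ee_pos"]+np.array([-.05,0,.08]),v=.15)
robot.move_ptp(np.array([.5,-.02,.42]),ori(0)); pickle.dump(shot("wrist","w4"),open("w4.pkl","wb")); shot("scene","s6")
a=cv2.imread("pics/w4.png")[:210,:]; b=cv2.imread("pics/s6.png")[220:360,200:400]
cv2.imwrite("pics/v6.png",np.vstack([cv2.resize(a,(800,300)),cv2.resize(b,(428,300),interpolation=cv2.INTER_CUBIC)[:, :].copy() if 0 else cv2.copyMakeBorder(cv2.resize(b,(428,300),interpolation=cv2.INTER_CUBIC),0,0,0,372,0)]))
E
```

```text
(no output)
```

View pics/v6.png

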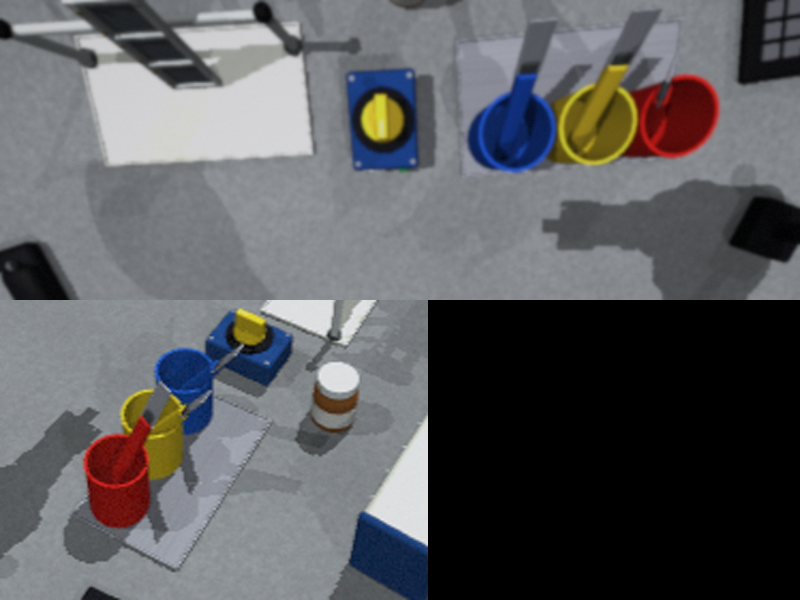

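```bash
python3 - <<'E'
import cv2,numpy as np
a=cv2.imread("pics/w4.png")[30:130,420:520]; b=cv2.imread("pics/s6.png")[235:325,230:320]
robot=None
cv2.imwrite("pics/v7.png",np.hstack([cv2.resize(x,(400,400),interpolation=cv2.INTER_CUBIC) for x in (a,b)]))
E
```

```text
(no output)
```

View pics/v7.png

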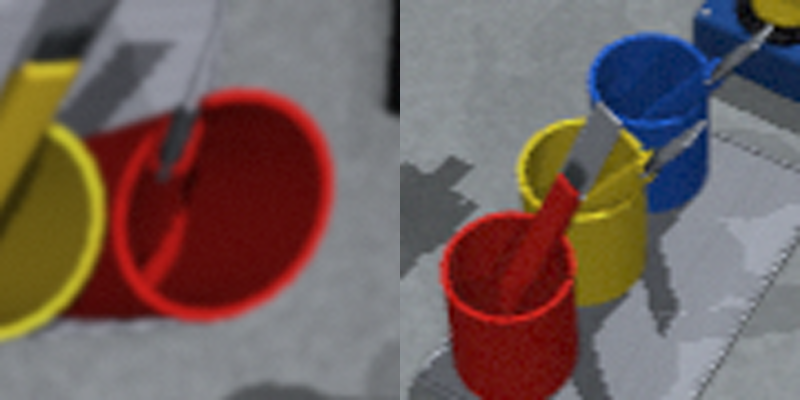

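```bash
cat >> h.py <<'E'
def tri(C1,p1,C2,p2):
    A=[];B=[]
    for C,p in ((C1,p1),(C2,p2)):
        o=-C[1].T@C[2]; d=cast(C,p,0)[0]-o; d/=np.linalg.norm(d); M=np.eye(3)-np.outer(d,d); A.append(M);B.append(M@o)
    X=np.linalg.lstsq(np.vstack(A),np.hstack(B),rcond=None)[0]
    return X,[np.linalg.norm(proj(C,X)[0]-p) for C,p in ((C1,p1),(C2,p2))]
def inpot(col,X):
    return Ro.from_euler('z',-PYAW).as_matrix()@(np.asarray(X)-np.r_[POT[col],.004])
E
python3 - <<'E'
from h import *
import pickle
C,f=pickle.load(open("w4.pkl","rb")); S=cam("scene")
for n,w,s in [("junction",(461,72.5),(268.7,275.5)),("tip",(467.5,58),(277.3,260.9)),("swap",(467.5,58),(268.7,275.5)),("swap2",(461,72.5),(277.3,260.9)),("blade scene corners",(467.5,58),(274.5,258.7))]:
    X,e=tri(C,w,S,s); print(n,X.round(3),np.round(e,1),"pot",inpot("red",X).round(3))
c=robot.camera_info("side"); shot("side","sd5"); robot.move_ptp(np.array([.55,-.38,.35]),ori(0)); pickle.dump(shot("wrist","w5"),open("w5.pkl","wb"))
a=cv2.imread("pics/w5.png")[:260]; b=cv2.imread("pics/sd5.png")[140:210,200:270]
cv2.imwrite("pics/v8.png",np.hstack([a,cv2.resize(b,(240,260),interpolation=cv2.INTER_CUBIC)]))
E
```

```text
junction [ 0.644 -0.266  0.136] [3.2 1.6] pot [0.016 0.047 0.132]
tip [ 0.656 -0.244  0.183] [5.  2.3] pot [0.029 0.068 0.179]
swap [ 0.655 -0.27   0.146] [1.6 0.8] pot [0.026 0.043 0.142]
swap2 [ 0.646 -0.241  0.174] [9.7 4.5] pot [0.02  0.073 0.17 ]
blade scene corners [ 0.652 -0.244  0.187] [1.6 0.7] pot [0.025 0.069 0.183]
```

View pics/v8.png

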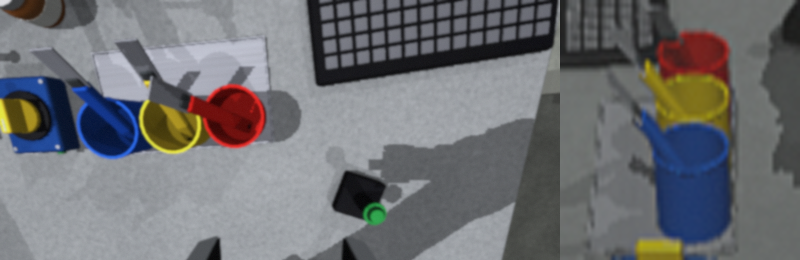

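```bash
python3 - <<'E'
from h import *
import pickle
C,f=pickle.load(open("w5.pkl","rb")); C4,_=pickle.load(open("w4.pkl","rb")); S=cam("scene")
J,e=tri(C,(194,103.5),S,(268.7,275.5)); T,e2=tri(C,(152,85),S,(277.3,260.9)); print(inpot("red",J).round(3),np.round(e,1),inpot("red",T).round(3),np.round(e2,1),np.linalg.norm(T-J))
for a,b in (((194,103.5),(461,72.5)),((152,85),(467.5,58))):
    X,e=tri(C,a,C4,b); print(inpot("red",X).round(3),np.round(e,1))
d=T-J; d/=np.linalg.norm(d); print("dir",d.round(3),"lean",np.arccos(d[2]),"az",np.degrees(np.arctan2(d[1],d[0])),"foot",inpot("red",T-.2*d).round(3))
h=cv2.minAreaRect(blobs(mask(f,"red"))[0]); print(h)
cv2.imwrite("pics/v9.png",cv2.resize(cv2.imread("pics/w5.png")[40:160,120:280],(800,600),interpolation=cv2.INTER_CUBIC))
E
```

```text
[0.021 0.041 0.138] [3.5 1.5] [0.037 0.065 0.184] [0.8 0.3] 0.05476555592835978
[0.016 0.041 0.125] [3.1 2.8]
[0.031 0.066 0.18 ] [7.3 6.4]
dir [0.263 0.471 0.842] lean 0.5692027299558795 az 60.81023047431591 foot [-0.023 -0.024  0.016]
((229.03733825683594, 111.3900375366211), (74.784423828125, 61.129642486572266), 48.50353240966797)
```

View pics/v9.png

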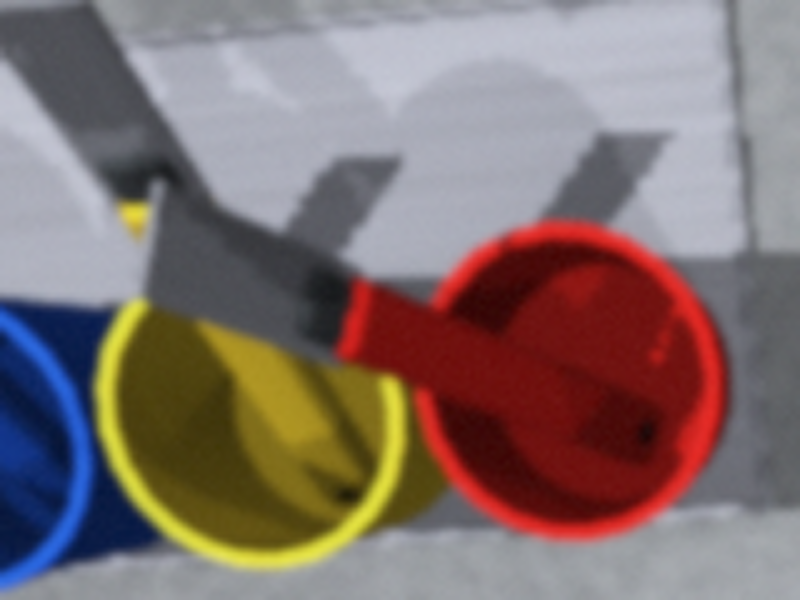

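```bash
python3 - <<'E'
from h import *
import pickle
from scipy.optimize import brentq
C,_=pickle.load(open("w5.pkl","rb"))
F=cast(C,(251,128),.012)[0]; g=lambda px,L:(lambda z:np.linalg.norm(cast(C,px,z)[0]-F)-L)
for n,px,L in (("junction",(191,103.6),.145),("tip",(151,89),.2)):
    z=brentq(g(px,L),.1,.25); X=cast(C,px,z)[0]; d=(X-F)/L; print(n,inpot("red",X).round(3),"lean",np.arccos(d[2]).round(3),"az",np.degrees(np.arctan2(d[1],d[0])).round(1))
print("foot",inpot("red",F).round(3))
# plan
az=np.arctan2(d[1],d[0]); P=F+.132*d; print("grip",P.round(3))
for y in (az,PYAW):
    for fl in (0,1): q=robot.ik(P,ori(y,0,fl)); print(fl,None if q is None else q.round(2))
E
```

```text
junction [0.019 0.042 0.137] lean 0.477 az 60.2
tip [0.033 0.067 0.184] lean 0.497 az 61.6
foot [-0.019 -0.013  0.008]
grip [ 0.645 -0.274  0.128]
0 [-0.08  0.75  0.7   1.5  -0.52  1.08  0.23]
1 [-0.32  1.03  1.23  1.51 -0.99  1.31 -2.62]
0 [-0.18  0.82  0.89  1.5  -0.68  1.14 -0.65]
1 [ 0.99  0.92 -1.09  1.46  0.83  1.27  1.48]
```

```bash
python3 - <<'E'
from h import *
import pickle
C,_=pickle.load(open("w5.pkl","rb"))
F=cast(C,(251,128),.012)[0]; az=np.radians(61); le=.49
d=np.array([np.sin(le)*np.cos(az),np.sin(le)*np.sin(az),np.cos(le)]); P=F+.132*d
robot.gripper_to(.06); robot.move_ptp(P+Z*.16,ori(az)); lin(P+Z*.03,v=.12); print("hit",lin(P,v=.05,th=6))
robot.gripper_to(0); s=robot.get_state(); e=s["ee_pos"]; print(s["opening"],e.round(3),P.round(3))
D=Ro.from_euler('z',PYAW-az).as_matrix()
Fg=np.r_[POT["red"],.012]+Ro.from_euler('z',PYAW).as_matrix()@[-.022,0,0]
p=Fg+D@(e-F)
lin(e+Z*.13,v=.12); lin(p+Z*.13,ori(PYAW),v=.1); shot("wrist","w6"); print(robot.get_state()["opening"])
lin(p+Z*.02,v=.12); hit=lin(p-Z*.008,v=.03,th=5); s=robot.get_state(); print("floor",hit,s["ee_pos"]-p)
robot.gripper_to(.045); robot.pause(.3); lin(robot.get_state()["ee_pos"]+Z*.15,v=.12)
robot.move_ptp(np.array([.55,-.22,.38]),ori(0)); pickle.dump(shot("wrist","w7"),open("w7.pkl","wb")); shot("scene","s7"); print(robot.get_state()["time"])
a=cv2.imread("pics/w7.png")[:200,130:480]; b=cv2.imread("pics/s7.png")[220:345,220:345]
cv2.imwrite("pics/v10.png",np.hstack([cv2.resize(a,None,fx=1.5,fy=1.5,interpolation=cv2.INTER_CUBIC),cv2.resize(b,(275,300),interpolation=cv2.INTER_CUBIC)]))
E
```

```text
hit False
0.021650828019241092 [ 0.645 -0.275  0.129] [ 0.645 -0.275  0.128]
0.021562121263388506
floor True [ 0.0005133   0.00020934 -0.00106005]
64.8083
```

View pics/v10.png

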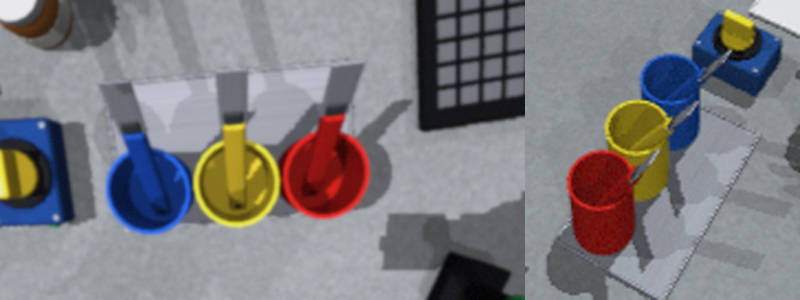

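All three spatulas now lean over the wide side of the tray, with blade tips at about (117,83), (232,72) and (347,65). I'll check those numerically, then turn the switch.

```bash
cat >> h.py <<'E'
from scipy.optimize import brentq
def spat_check(C,d):
    for col,(f,t) in d.items():
        F=cast(C,f,.012)[0]; z=brentq(lambda z:np.linalg.norm(cast(C,t,z)[0]-F)-.2,.08,.24); X=cast(C,t,z)[0]
        print(col,"foot",inpot(col,F).round(3),"mid",inpot(col,(F+X)/2).round(3),"tip",inpot(col,X).round(3),"lean",round(float(np.arccos((X-F)[2]/.2)),2))
E
python3 - <<'E'
from h import *
import pickle
C,_=pickle.load(open("w7.pkl","rb")); k=lambda u,v:(u/1.5+130,v/1.5)
spat_check(C,{"blue":(k(165,210),k(117,83)),"yellow":(k(238,207),k(232,72)),"red":(k(308,192),k(347,65))})
c=np.array([.632,.002,.082]); y0=np.radians(2.7)
for a in (0,-.5,-1,-1.3,-1.56): 
    q=robot.ik(c,ori(y0+a,0,True)); print(a,None if q is None else q.round(2))
robot.gripper_to(.05); robot.move_ptp(c+Z*.13,ori(y0,0,True)); pickle.dump(shot("wrist","w8"),open("w8.pkl","wb"))
cv2.imwrite("pics/v11.png",cv2.imread("pics/w8.png")); print(robot.get_state()["qpos"].round(2))
E
```

```text
blue foot [-0.025 -0.002  0.008] mid [ 0.027 -0.002  0.093] tip [ 0.08  -0.002  0.178] lean 0.55
yellow foot [-0.029 -0.     0.008] mid [ 0.026 -0.     0.092] tip [ 0.08  -0.     0.176] lean 0.58
red foot [-0.019  0.003  0.008] mid [0.028 0.003 0.096] tip [0.076 0.003 0.184] lean 0.5
0 [ 0.46  0.71 -0.73  1.68  0.56  0.97  1.15]
-0.5 [-0.32  0.62  0.37  1.71 -0.28  0.86  1.29]
-1 [-0.39  0.63  0.47  1.72 -0.35  0.88  0.85]
-1.3 [-0.44  0.65  0.53  1.72 -0.41  0.89  0.59]
-1.56 [-0.47  0.66  0.59  1.72 -0.45  0.9   0.36]
[ 0.57  0.6  -0.91  1.59  0.5   1.2   1.19]
```

View pics/v11.png

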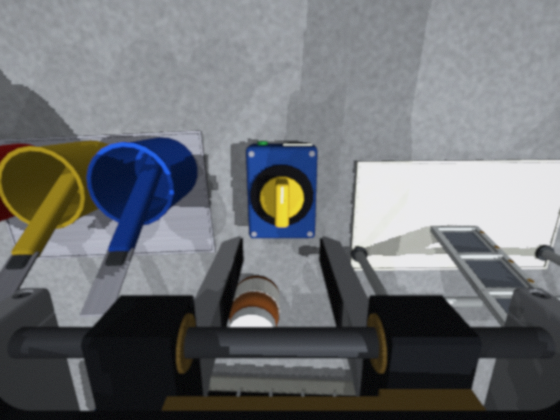

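The bar lies along x at (282,203), box centred at (282,190), and the carrier is leaning on the rail at right. I'll test in-place rotation at hover before gripping.

```bash
python3 - <<'E'
from h import *
import pickle
C,f=pickle.load(open("w8.pkl","rb"))
print("bar",rect(C,np.array([[278,179],[288,179],[288,227],[276,227]]),.089)); b=[x for x in blobs(mask(f,"blue")) if 240<x.mean(0)[0]<320][0]; print("box",rect(C,b,.045))
c=np.array([.632,.002,.212]); y0=np.radians(2.7)
for a in (-.4,-.8,-1.2,-1.57):
    t=robot.get_state()["time"]
    try: robot.move_linear(c,velocity=.05,frame=ori(y0+a,0,True)); s=robot.get_state(); print(a,s["time"]-t,s["qpos"].round(2),s["ee_pos"].round(4))
    except robot.PlanningError as e: print(a,"refused",e)
E
```

```text
bar (array([0.63119598, 0.00300903]), array([0.04996273, 0.01227701]), 2.667121171951294)
box (array([0.63172449, 0.00236041]), array([0.10830461, 0.07681779]), 2.8572232723236084)
-0.4 0.5500000000000114 [ 0.52  0.57 -0.82  1.59  0.44  1.18  0.83] [0.632  0.0021 0.212 ]
-0.8 0.5499999999999972 [ 0.47  0.54 -0.74  1.59  0.39  1.16  0.47] [0.632  0.002  0.2119]
-1.2 0.5499999999999972 [ 0.42  0.52 -0.65  1.59  0.34  1.15  0.11] [0.632  0.002  0.2119]
-1.57 0.5165999999999968 [ 0.36  0.5  -0.57  1.59  0.29  1.13 -0.22] [0.632  0.002  0.2119]
```

Linear rotation in place works.

```bash
python3 - <<'E'
from h import *
import pickle
c=np.array([.6315,.0024,.082]); y0=np.radians(2.7); R=lambda a:ori(y0+a,0,True)
robot.move_linear(c+Z*.13,frame=R(0)); print("hit",lin(c+Z*.003,v=.1,th=8))
robot.gripper_to(0); s=robot.get_state(); print(s["opening"],s["ee_pos"].round(4))
p=s["ee_pos"]
for a in np.linspace(0,-1.56,8)[1:]:
    robot.move_linear(p,velocity=.05,frame=R(a)); s=robot.get_state(); print(round(a,2),s["force"].round(1),s["moment"].round(2))
robot.gripper_to(.05); lin(p+Z*.16,v=.15)
robot.move_ptp(np.array([.5,-.02,.42]),ori(0)); pickle.dump(shot("wrist","w9"),open("w9.pkl","wb")); shot("side","sd9"); shot("scene","s9"); print(robot.get_state()["time"])
a=cv2.imread("pics/w9.png")[:220]; b=cv2.imread("pics/sd9.png")[140:340,150:290]
cv2.imwrite("pics/v12.png",np.hstack([a,cv2.resize(b,(154,220))]))
E
```

```text
hit False
0.013805965470023574 [0.6315 0.0022 0.0851]
-0.22 [ 0.2  3.5 -0.6] [ 0.87 -0.31  0.01]
-0.45 [ 2.9  5.6 -3.2] [ 1.49 -0.7  -0.02]
-0.67 [ 4.6  8.1 -5.4] [ 1.95 -1.3  -0.04]
-0.89 [ 8.1  9.9 -7.7] [ 2.37 -2.01  0.02]
-1.11 [ 11.   10.6 -11.1] [ 2.64 -2.92 -0.01]
-1.34 [ 14.2  12.2 -14.1] [ 2.83 -3.81  0.01]
-1.56 [ 19.1  12.1 -15.7] [ 2.86 -4.76 -0.04]
79.5083
```

View pics/v12.png

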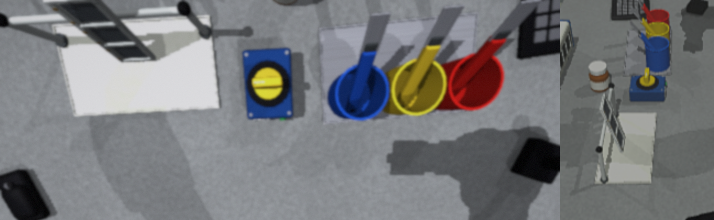

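```bash
python3 - <<'E'
from h import *
import pickle
C,f=pickle.load(open("w9.pkl","rb"))
Rz=Ro.from_euler('z',PYAW).as_matrix()
for col,F,T in (("blue",(-.025,-.002,.008),(.08,-.002,.178)),("yellow",(-.029,0,.008),(.08,0,.176)),("red",(-.019,.003,.008),(.076,.003,.184))):
    F,T=[np.r_[POT[col],.004]+Rz@np.array(v) for v in (F,T)]; print(col,"expect junction",proj(C,F+.725*(T-F)).round(0),"tip",proj(C,T).round(0))
a,b=[cv2.imread(f"pics/{n}.png").astype(int)[235:325,230:330] for n in ("s7","s9")]; d=np.abs(a-b).max(2)>50; print("scene diff px",d.sum(), np.argwhere(d).mean(0)[::-1]+[230,235] if d.any() else "")
g=f[50:118,245:292].astype(int); m=((g[:,:,0]>205)&(g[:,:,1]>170)&(g[:,:,2]<110)).astype(np.uint8)*255
for bl in blobs(m,20): print("bar",rect(C,bl+[245,50],.089))
B=cast(C,[(113,62),(157,57)],.006); Rk=Ro.from_euler('z',-RYAW).as_matrix(); print("carrier foot in rack",((B-RACK)@Rk.T).round(3))
# carrier by two views: top corners in side image & foot
S=cam("side"); 
for th in (.25,.3,.35):
    R,p=car_goal(th,.011); print(th,"side top corners",proj(S,[p+R@[.085,.031,0],p+R@[.085,-.031,0]]).round(0).tolist(),"foot",proj(S,[p+R@[-.085,.031,0],p+R@[-.085,-.031,0]]).round(0).tolist(),"wrist foot",proj(C,[p+R@[-.085,.031,0],p+R@[-.085,-.031,0]]).round(0).tolist())
E
```

```text
blue expect junction [[371.  50.]] tip [[383.  14.]]
yellow expect junction [[433.  45.]] tip [[454.   8.]]
red expect junction [[498.  38.]] tip [[530.   2.]]
scene diff px 290 [243.66551724 278.60689655]
bar (array([0.63987329, 0.00292857]), array([0.03849696, 0.02187894]), -86.56484174728394)
bar (array([0.61621735, 0.00116279]), array([0.0326785 , 0.01109227]), -87.34330630302429)
carrier foot in rack [[ 0.01   0.046  0.006]
 [ 0.015 -0.033  0.006]]
0.25 side top corners [[187.0, 239.0], [190.0, 224.0]] foot [[207.0, 278.0], [209.0, 264.0]] wrist foot [[121.0, 61.0], [156.0, 59.0]]
0.3 side top corners [[184.0, 239.0], [187.0, 225.0]] foot [[207.0, 278.0], [209.0, 264.0]] wrist foot [[121.0, 61.0], [156.0, 59.0]]
0.35 side top corners [[182.0, 240.0], [185.0, 226.0]] foot [[207.0, 278.0], [209.0, 264.0]] wrist foot [[121.0, 61.0], [156.0, 59.0]]
```

```bash
python3 -c "
from h import *
robot.pause(.5); print(robot.get_state()['time']); robot.sign_off()"
```

```text
80.0083
the job is handed in; nothing more can be done
```

I handed the job in at 80 s. The yellow, blue and red spatulas stand in the pots of their own colours. The one aluminium carrier leans on the rack's rail. The blower switch is turned fully on. Carrier_2 was not in the scene, so I left the brown look-alike and the second blue spatula alone.

After it was placed, the red spatula was knocked round towards the yellow pot. I re-gripped it and set it back.

**Last checks:**
- **Spatulas:** they lean 0.50–0.58 rad, with tips 76–80 mm towards the wide tray side and within 3 mm sideways. I measured this just before turning the switch. Afterwards the blades still sat about where expected in the wrist picture, but yellow's and red's tips I could read only by eye, to several pixels.
- **Carrier:** it leans about 0.25–0.3 rad, with its foot about 12 mm beyond the rack's middle. The foot corners I read by eye were up to 8 px off the expected ones, so its sideways position is rougher than the lean.
- **Switch bar:** it now lies across the box at about −87°, which is roughly 1.57 rad of turn.
- **Wrist force:** while I turned the switch it rose steadily to about 27 N, well below the 120 N limit.
- **Scene pictures:** the pictures before and after the switch differed by 290 pixels near the red pot. I took this for the arm's shadow and did not view those frames.

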